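# Level the tilting drill table and hold the blank in its corner

### The arm

A 6-joint arm with a two-finger parallel gripper is mounted at the origin on the work surface. World frame = base frame: x ahead of the robot, y to its left, z up, the work surface at z = 0. Lengths are in m, angles in degrees, forces in N, time in s.
With the tool pointing down it reaches from about 0.4 to 0.825 m from the base axis. Payload 7 kg.
Tool frame: the origin (TCP) lies between the finger pads, 19 mm behind the fingertips; this is the grasp point; z points along the fingers, y is the line along which they close (so a half turn about z gives the same grasp; the last joint's range is limited). The gripper opens to 88 mm and grips with 3 to 60 N. Pads are 19 mm wide; open, the fingers measure 130 mm over their backs; the gripper's body (78 mm by 193 mm) begins 47 mm behind the grasp point.
Start: joints at [86.866, 20.546, 0.682, 0, -70.136, -16.507], TCP at [0.227, 0.636, 0.245] pointing down, gripper open.
Joint ranges: [-176.03, 176.03], [-82.01, 121.73], [-58.28, 71.71], [-173.87, 95.51], [-174.79, -0.11], [-173.66, 173.66]. Speed limits (degrees/s): [136.94, 136.94, 172.46, 180, 180, 180].

### API

Orientations are given as [roll, pitch, yaw] about the fixed x, y, z axes, in that order (R = Rz(yaw) Ry(pitch) Rx(roll)).
In Python, from plant import r, optics, job gives the robot as it stands.
- The arm moves only by the shell command python3 -m crank 'ROWS' [FORCE]. ROWS is JSON, a list of rows, each an object with "xyz": the shift along the tool's x, y, z in units of 30 mm (1.0 is 30 mm), a list of three; "delta_rot": the turn, a rotation vector about the tool's x, y, z in degrees, a list of three; "claw": the closure, from 0 (fully open) to 1 (shut). A call has 1 to 20 rows; each row is the pose to reach, as a shift and turn from the pose commanded when the call began, along the tool's axes at that moment; what a row does not reach only later rows make up. A row lasts 1/8 s, in which the tool goes at most 62.5 mm and 10.7 degrees, less where a joint would pass 70% of its speed; a pose out of reach is approached as far as the arm can. A call with a gripper value outside its range is refused whole. The fingers move at their own pace and stop on an object; FORCE is the grip in N (left out, the last holds). Time passes only in rows, so rows that repeat a pose let the fingers close. It gives the time, the measured TCP pose, the force, the opening and the grip force at its end, in the units of the state.
- r.get_state(): the state, without advancing time (a new reading comes with each control period).
- optics.capture(name): name is "scene" or "top"; returns a dict with "img" (420x560x3 uint8, blue, green, red), "fovy" (degrees; the focal length in pixels is half the picture's height over the tangent of half this angle, whatever the lens; pixels are square), "cx", "cy" (the principal point, pixels), "eye" and "rotation" of the camera in the world. Camera axes: x right, y up, looking along -z (the intrinsics and any distortion apply to the point x, -y, -z); pixel columns grow to the right and rows downward; lengths in m; the calibration is good to about 2 mm. A picture is of the moment at which its call begins. There is no depth.
- job.close_job(): hands the job in; it is judged then, once.
The state is a dict: "time_s": time; "joints": joint angles; "qd": joint speeds; "joint_torque": joint torques, N m; "tcp_pos": TCP position; "eef_rot": TCP orientation; "contact_force": force on the tool from outside, world axes, zero at the start; "moment": the same for the moment, N m; "gripper_width": finger opening in m; "gripper_force": force on a finger pad.
Only numpy, scipy, OpenCV 4.12 (cv2) and the standard library are available. Lean on these libraries where they do the work, as an engineer would, in place of code of your own. Each camera call takes 0.05 s, during which the arm holds its last target. There are 200 camera calls.

### The job

The small tilting drill table has been left out of level: first turn its red T-knob until the table top is level, which is where the white pointer on the knob meets the white mark on the gear box. Then pick up the blued aluminium blank, set it down flat on the table without dropping it and push it into the corner, long side against the back fence and one end against the end stop. Finish while still holding it pressed firmly against both, ready for drilling, with the table still level and the other things on the bench left where they are.

Things in the scene. Friction and masses are not known exactly. Their poses are not given: they have to be found in the camera images.
- tilt_knob (a joint): red T-knob on the green gear box at the left (+y) end of the drill table; it tilts the top by a worm. Value = its turn, rad, growing counter-clockwise seen from above; 0 = table level, pointer on the mark; stops at +-3.0. Starts from +1.1 to +2.6, so turn it clockwise. The top tilts 1/30 rad per rad of knob and stays where it is left; about 0.12 N m to turn.
- knob_grip (a point): on the knob's vertical axis, 106 mm above the bench, a good height for the TCP. Red bar 56 mm long, 14 thick, 30 tall, from 83 to 113 mm above the bench, over a black skirt 44 mm across on the gear box (top at 77 mm). x axis lies along the bar, the white pointer is on its -x half. At value 0 this x axis is parallel to the drill table's x axis.
- drill_table: green cast-iron foot, 190 x 300 mm, fixed to the bench ahead and left of the robot; origin on the bench under the middle of the table top, x axis square to the fence and pointing to it (away from the robot), y axis along the fence towards the gear box, z up. Knob axis at y = +166 mm. The tilt axis runs along y, 55 mm above the bench.
- tilt_top (a joint): tilt of the T-slotted steel table top (180 mm in x, 220 mm in y, working surface 85 mm above the bench when level) in rad; 0 = level, positive = fence side lower. It follows the knob: value = knob / 30.
- corner (a point): inner corner on the working surface, where the fence's face, the end stop's face and the table surface meet. Tilts with the top: x points into the fence (away from the robot), y into the end stop (to the left), z up. From the drill table's origin when level: x +65, y +70, z +85 mm. Rigid steel, friction on the blank about 0.6.
- fence: dark steel bar bolted along the far edge of the table top, 22 mm thick, 200 mm long along y (from 170 mm on the -y side of the corner to 30 mm beyond it), 15 mm high above the surface. Origin at the middle of its underside.
- end_stop: dark steel bar square to the fence, at the left (+y) of the corner, 75 mm long along x, reaching from the fence towards the robot, 22 mm thick, 15 mm high above the surface. Origin at the middle of its underside.
- blank: aluminium block, blue top with a white scribed cross, 80 mm long (x) x 46 wide (y) x 50 high (z), about 0.5 kg, standing on the bench right of the table. Origin at the centre of its underside. Either end may go to the end stop. Home, its origin is 23 mm short of the fence face and 40 mm short of the stop face; fingers gripping its upper 30 mm pass above the 15 mm stops.
- brass_round: bystander: brass bar offcut standing on end, 44 mm across, 45 mm tall; origin at the centre of its underside. It may have swapped places with the blank.
- mug: bystander: white mug, 80 mm across, 90 mm tall, beyond and to the right of the table; origin at the centre of its underside
- wrench: bystander: steel wrench 170 mm long lying beyond the blank, far right; origin under its middle, x along it
Things that resemble listed ones, but are neither listed nor needed, are in the scene too. There is more than one size of the blank; the job needs the largest.

How it is judged (in metres and radians):
On the way, in this order (a step that is already met when the one before it is completed fails the run):
1. the table top is turned level (within 0.6 degrees), with the blank not yet brought to it (angle between corner's own z axis and vertical below 0.0105 rad and horizontal distance between blank and corner above 0.13 m), for 0.3 s.
2. the blank stands flat on the table top, near the corner (horizontal distance between blank and corner below 0.11 m and z of blank in the frame of corner between -0.003 and 0.003 m), for 0.1 s.
At the end, for the whole second after the job is handed in: Table top level within 0.6 degrees; blank flat on it (3 mm, 2 degrees), long side along the fence (2 degrees), within 3 mm of home and at rest, pressed with over 2 N on the back fence and over 2 N on the end stop at once, by fingers still pressing on it (over 2 N) (angle between corner's own z axis and vertical below 0.0105 rad and contact force between blank and fence above 2 N and contact force between blank and end_stop above 2 N and contact force between the fingers and blank above 2 N and angle between the x axis of blank and the y axis of corner, either way round below 0.035 rad and angle between the z axis of blank and the z axis of corner, either way round below 0.035 rad and x of blank in the frame of corner between -0.026 and -0.02 m and y of blank in the frame of corner between -0.043 and -0.037 m and z of blank in the frame of corner between -0.003 and 0.003 m and angle between blank's own z axis and vertical below 0.04 rad and linear speed of blank below 0.01 m/s); the arm keeps its last pose, push and grip.
It fails at once if the blank is dropped or flung (contact force between the fingers and blank below 0.2 N and linear speed of blank above 0.5 m/s).
It fails at once if the brass offcut is moved more than 30 mm (distance of brass_round from where it was at the start of the episode above 0.03 m).
It fails at once if the mug is moved more than 30 mm (distance of mug from where it was at the start of the episode above 0.03 m).
It fails at once if the wrench is moved more than 30 mm (distance of wrench from where it was at the start of the episode above 0.03 m).
It also fails if it takes over 72 s, if anything falls off the work surface, if the arm or the gripper's body presses on something with over 40 N, if the wrist force passes 120 N, or if a joint passes its speed limit or range.

## Working session

There is one attempt and no reset: what is moved stays moved. The work goes in short steps, Python scripts to look and compute and a shell command to move; the robot and the scene stay as the last step left them, time stands still between calls to the robot, and variables do not carry over. Pictures are saved under pics/ and viewed, at most 10 in all, crops included, and the job is handed in when it is done.

```bash
ls; mkdir -p pics; python3 - <<'E'
from plant import r, optics, job
import cv2
for n in("scene","top"):
    c=optics.capture(n); cv2.imwrite(f"pics/{n}0.png",c["img"]); print({k:v for k,v in c.items() if k!="img"})
print(r.get_state())
E
```

```text
pics
{'fovy': 55.70804567570978, 'cx': 273.9548568093326, 'cy': 217.65022443914972, 'eye': array([ 0.93738859, -0.49905302,  0.83833434]), 'rotation': array([ 3.96627662e+01, -2.35232013e-02,  4.17959477e+01])}
{'fovy': 43.56850288734999, 'cx': 281.5687296535374, 'cy': 206.32378274652226, 'eye': array([ 0.34348281, -0.0274121 ,  1.38997495]), 'rotation': array([  9.08795782,   0.73343199, -89.68093334])}
{'time_s': 0.1, 'joints': array([ 8.68671591e+01,  2.05872199e+01,  6.39752606e-01, -1.75009386e-02,
       -7.01352415e+01, -1.65069511e+01]), 'qd': array([-0.09709863, -0.13482735,  0.13667035,  0.04546416, -0.05262705,
        0.01473116]), 'joint_torque': array([-1.64471745e-03, -5.84161484e+01,  2.93753994e+01,  7.01564893e+00,
        1.01642171e-02, -4.62077446e-05]), 'tcp_pos': array([0.22675814, 0.63534738, 0.24452389]), 'eef_rot': array([ 1.79916025e+02, -7.72743934e-03, -1.96457451e+01]), 'contact_force': array([0.56985749, 0.67070338, 0.01612797]), 'moment': array([ 0.01402282,  0.0522012 , -0.0018403 ]), 'gripper_force': 0.0, 'gripper_width': 0.08755601106973972}
```

View pics/scene0.png

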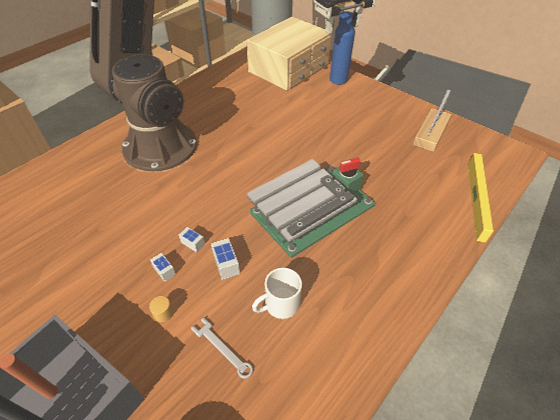

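View pics/top0.png

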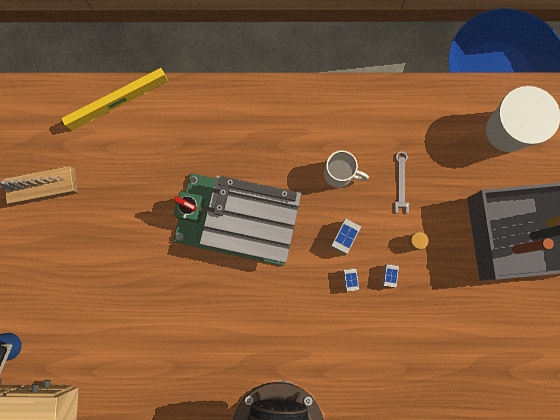

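The top view shows the drill table at about (248,222), the red knob at (187,205), the largest blue blank at (347,236), two smaller blanks below it, and the brass at (420,241). I'll enlarge crops of the table and the blank.

```bash
cat > h.py <<'E'
import numpy as np
from scipy.spatial.transform import Rotation as R
def ray(c,u,v):
    f=210/np.tan(np.radians(c["fovy"]/2))
    d=np.array([(u-c["cx"])/f,-(v-c["cy"])/f,-1.])
    return R.from_euler("xyz",c["rotation"],degrees=True).apply(d)
def px(c,u,v,z):
    d=ray(c,u,v);e=np.array(c["eye"]);return e+d*(z-e[2])/d[2]
def proj(c,p):
    f=210/np.tan(np.radians(c["fovy"]/2))
    q=R.from_euler("xyz",c["rotation"],degrees=True).inv().apply(np.array(p)-c["eye"])
    return c["cx"]-f*q[0]/q[2], c["cy"]+f*q[1]/q[2]
E
python3 - <<'E'
import cv2,numpy as np
i=cv2.imread("pics/top0.png")
a=cv2.resize(i[165:275,165:385][:, :],None,fx=3.6,fy=3.6,interpolation=cv2.INTER_CUBIC)
cv2.imwrite("pics/t1.png",a)
s=cv2.imread("pics/scene0.png")
cv2.imwrite("pics/s1.png",cv2.resize(s[145:285,170:390],None,fx=3.6,fy=3.6,interpolation=cv2.INTER_CUBIC))
E
```

```text
(no output)
```

View pics/t1.png

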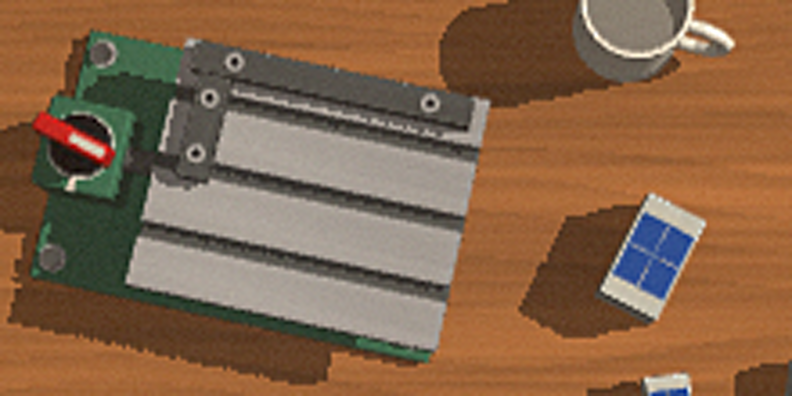

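View pics/s1.png

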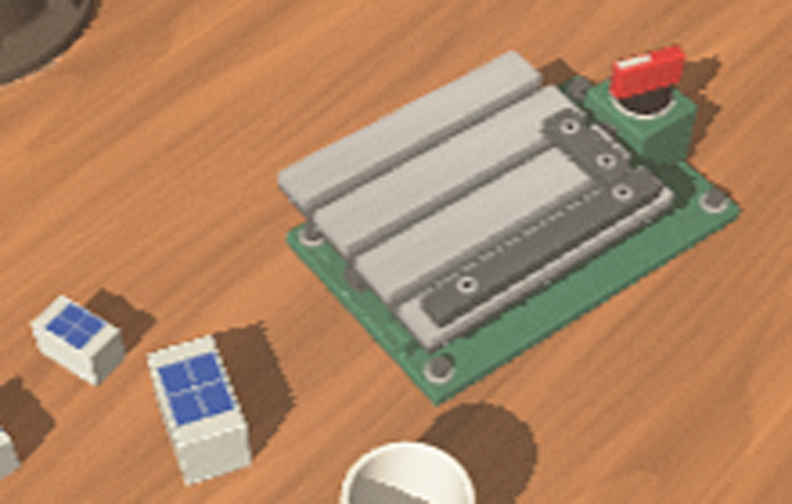

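Crop shows knob bar from (38,122) to (112,158), pointer on the lower-right half, white mark at (72,185); top corners (127,285), (436,352), (490,100); blank top corners (651,194), (705,220), (655,320), (600,294).

```bash
python3 - <<'E'
from plant import optics
from h import *
c=optics.capture("top")
g=lambda x,y,z:px(c,(x+.5)/3.6-.5+165,(y+.5)/3.6-.5+165,z)
P=lambda n,v:print(n,np.round(v,4))
a,b=g(38,122,.113),g(112,158,.113);P("knob bar",(a+b)/2);d=a-b;P("bar x ang",np.degrees(np.arctan2(d[1],d[0])));P("len",np.linalg.norm(d))
b1,b2=g(235,62,.097),g(430,103,.097);d=b1-b2;ya=np.degrees(np.arctan2(d[1],d[0]))-90;P("table yaw fence",ya)
A,B,C=g(127,285,.089),g(436,352,.089),g(490,100,.081)
d=A-B;P("yaw2",np.degrees(np.arctan2(d[1],d[0]))-90);d=C-B;P("yaw3",np.degrees(np.arctan2(d[1],d[0])));P("dims",[np.linalg.norm(A-B),np.linalg.norm(C-B)])
P("top centre",(A+C)/2)
for y in(ya,):
    r_=R.from_euler("z",y,degrees=True)
    k=(A+C)/2; P("knob from centre",k+r_.apply([0,.166,0])); 
q=[g(*p,.05) for p in((651,194),(705,220),(655,320),(600,294))]
P("blank c",sum(q)/4);d=(q[0]+q[1]-q[2]-q[3])/2;P("blank yaw,len",[np.degrees(np.arctan2(d[1],d[0])),np.linalg.norm(d)])
s=optics.capture("scene")
h=lambda x,y,z:px(s,(x+.5)/3.6-.5+170,(y+.5)/3.6-.5+145,z)
q=[h(*p,.05) for p in((148,354),(211,337),(248,460),(188,483))]
q=[h(148,354,.05),h(211,337,.05)]
P("scene blank corners near",q)
P("scene knob",(h(611,58,.113)+h(684,58,.113))/2)
E
```

```text
knob bar [0.5538 0.2275 0.113 ]
bar x ang 64.3488
len 0.0574
table yaw fence -11.8797
yaw2 -11.9041
yaw3 -11.8564
dims [0.2181 0.1812]
top centre [0.5226 0.0674 0.085 ]
knob from centre [0.5567 0.2299 0.085 ]
blank c [ 0.4816 -0.1741  0.05  ]
blank yaw,len [-27.2502   0.0803]
scene blank corners near [[ 0.4404 -0.1747  0.05  ]
 [ 0.4619 -0.1361  0.05  ]]
scene knob [0.5557 0.2333 0.113 ]
```

```bash
cat > go.py <<'E'
import sys
from plant import r
from h import *
def go(x,y,z,yaw):
    s=r.get_state(); T=R.from_euler("xyz",s["eef_rot"],degrees=True)
    D=R.from_euler("xyz",[180,0,yaw],degrees=True)
    d=T.inv().apply(np.array([x,y,z])-s["tcp_pos"])/.03
    print("xyz",np.round(d,3),"rot",np.round((T.inv()*D).as_rotvec(degrees=True),2))
go(*map(float,sys.argv[1:]))
E
python3 go.py .555 .229 .17 64.3
```

```text
xyz [14.856  9.08   2.504] rot [ 5.000e-02  4.000e-02 -8.394e+01]
```

```bash
R='x'; python3 -m crank '[{"xyz":[14.85,9.08,2.5],"delta_rot":[0,0,-83.9],"claw":0},{"xyz":[14.85,9.08,2.5],"delta_rot":[0,0,-83.9],"claw":0},{"xyz":[14.85,9.08,2.5],"delta_rot":[0,0,-83.9],"claw":0},{"xyz":[14.85,9.08,2.5],"delta_rot":[0,0,-83.9],"claw":0},{"xyz":[14.85,9.08,2.5],"delta_rot":[0,0,-83.9],"claw":0},{"xyz":[14.85,9.08,2.5],"delta_rot":[0,0,-83.9],"claw":0},{"xyz":[14.85,9.08,2.5],"delta_rot":[0,0,-83.9],"claw":0},{"xyz":[14.85,9.08,2.5],"delta_rot":[0,0,-83.9],"claw":0},{"xyz":[14.85,9.08,2.5],"delta_rot":[0,0,-83.9],"claw":0},{"xyz":[14.85,9.08,2.5],"delta_rot":[0,0,-83.9],"claw":0},{"xyz":[14.85,9.08,2.5],"delta_rot":[0,0,-83.9],"claw":0},{"xyz":[14.85,9.08,2.5],"delta_rot":[0,0,-83.9],"claw":0},{"xyz":[14.85,9.08,2.5],"delta_rot":[0,0,-83.9],"claw":0}]' 20
python3 go.py .555 .229 .106 64.3; python3 - <<'E'
from plant import r,optics
import cv2
c=optics.capture("scene")
print(r.get_state()["joints"])
cv2.imwrite("pics/s2.png",cv2.resize(c["img"][90:240,270:420],None,fx=4,fy=4,interpolation=cv2.INTER_CUBIC))
E
```

```text
time_s: 1.82
tcp_pos: [0.5545, 0.2304, 0.1706]
eef_rot: [180.0, -0.0, 64.3]
contact_force: [-0.4, -0.1, 0.3]
gripper_width: 0.0878
gripper_force: 0.0
xyz [-0.034  0.034  2.155] rot [ 0.01 -0.03  0.04]
[ 4.11781545e+01  1.69050237e+01 -1.49251124e+01 -6.70687205e-04
 -5.81410390e+01  1.13159544e+02]
```

View pics/s2.png

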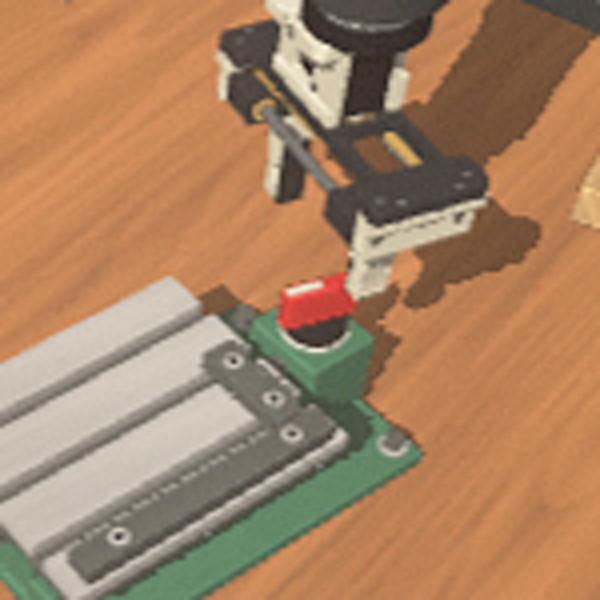

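The fingers straddle the red bar (crop about (318,300)) correctly; descend and close.

```bash
python3 -m crank '[{"xyz":[0,0,1],"delta_rot":[0,0,0],"claw":0},{"xyz":[0,0,2.15],"delta_rot":[0,0,0],"claw":0},{"xyz":[0,0,2.15],"delta_rot":[0,0,0],"claw":0},{"xyz":[0,0,2.15],"delta_rot":[0,0,0],"claw":1},{"xyz":[0,0,2.15],"delta_rot":[0,0,0],"claw":1},{"xyz":[0,0,2.15],"delta_rot":[0,0,0],"claw":1},{"xyz":[0,0,2.15],"delta_rot":[0,0,0],"claw":1},{"xyz":[0,0,2.15],"delta_rot":[0,0,0],"claw":1},{"xyz":[0,0,2.15],"delta_rot":[0,0,0],"claw":1},{"xyz":[0,0,2.15],"delta_rot":[0,0,0],"claw":1}]' 25
python3 - <<'E'
from plant import r
print(r.get_state()["moment"])
E
```

```text
time_s: 3.12
tcp_pos: [0.5549, 0.2294, 0.1058]
eef_rot: [-180.0, 0.0, 64.3]
contact_force: [-0.6, -1.7, -0.1]
gripper_width: 0.0229
gripper_force: 0.0
[-0.06186521 -0.08228313  0.0118872 ]
```

```bash
python3 -m crank '[{"xyz":[0,0,0],"delta_rot":[0,0,0],"claw":1},{"xyz":[0,0,0],"delta_rot":[0,0,0],"claw":1},{"xyz":[0,0,0],"delta_rot":[0,0,0],"claw":1},{"xyz":[0,0,0],"delta_rot":[0,0,0],"claw":1},{"xyz":[0,0,0],"delta_rot":[0,0,10],"claw":1},{"xyz":[0,0,0],"delta_rot":[0,0,20],"claw":1},{"xyz":[0,0,0],"delta_rot":[0,0,30],"claw":1},{"xyz":[0,0,0],"delta_rot":[0,0,40],"claw":1},{"xyz":[0,0,0],"delta_rot":[0,0,50],"claw":1},{"xyz":[0,0,0],"delta_rot":[0,0,60],"claw":1},{"xyz":[0,0,0],"delta_rot":[0,0,70],"claw":1},{"xyz":[0,0,0],"delta_rot":[0,0,76.2],"claw":1},{"xyz":[0,0,0],"delta_rot":[0,0,76.2],"claw":1},{"xyz":[0,0,0],"delta_rot":[0,0,76.2],"claw":1},{"xyz":[0,0,0],"delta_rot":[0,0,76.2],"claw":1}]'
python3 - <<'E'
from plant import r
print(r.get_state()["moment"])
E
```

```text
time_s: 5.0
tcp_pos: [0.5537, 0.2344, 0.1059]
eef_rot: [-179.6, 0.1, -11.9]
contact_force: [-12.7, 21.8, 0.7]
gripper_width: 0.0141
gripper_force: 25.0
[7.72870714 4.8121344  0.01685998]
```

```bash
python3 -m crank '[{"xyz":[0,0,0],"delta_rot":[0,0,76.2],"claw":0.55}]' >/dev/null 2>&1; python3 - <<'E'
from plant import r
s=r.get_state();print(s["eef_rot"],s["gripper_width"],s["time_s"],s["tcp_pos"])
E
```

```text
[-1.79712737e+02  5.16216599e-02 -2.27835366e+01] 0.018922595071234942 5.125 [0.55446675 0.23338832 0.10608947]
```

That last row wrongly repeated the rotation (−10.7°). I'll mend it: open, turn back to −11.9°, and close again so the pads square the bar.

```bash
python3 -m crank '[{"xyz":[0,0,0],"delta_rot":[0,0,0],"claw":0.55},{"xyz":[0,0,0],"delta_rot":[0,0,0],"claw":0.55},{"xyz":[0,0,0],"delta_rot":[0,0,0],"claw":0.55}]'; python3 go.py .5537 .2335 .106 -11.9
```

```text
time_s: 5.5
tcp_pos: [0.555, 0.2289, 0.1058]
eef_rot: [180.0, 0.0, -22.6]
contact_force: [0.9, 0.2, 0.6]
gripper_width: 0.0392
gripper_force: 0.0
xyz [-0.097 -0.125 -0.008] rot [  0.03   0.   -10.74]
```

```bash
python3 -m crank '[{"xyz":[-0.1,-0.13,0],"delta_rot":[0,0,-10.7],"claw":0.55},{"xyz":[-0.1,-0.13,0],"delta_rot":[0,0,-10.7],"claw":0.55},{"xyz":[-0.1,-0.13,0],"delta_rot":[0,0,-10.7],"claw":1},{"xyz":[-0.1,-0.13,0],"delta_rot":[0,0,-10.7],"claw":1},{"xyz":[-0.1,-0.13,0],"delta_rot":[0,0,-10.7],"claw":1},{"xyz":[-0.1,-0.13,0],"delta_rot":[0,0,-10.7],"claw":1},{"xyz":[-0.1,-0.13,0],"delta_rot":[0,0,-10.7],"claw":1},{"xyz":[-0.1,-0.13,0],"delta_rot":[0,0,-10.7],"claw":1},{"xyz":[-0.1,-0.13,0],"delta_rot":[0,0,-10.7],"claw":1}]'
```

```text
time_s: 6.62
tcp_pos: [0.5538, 0.2347, 0.1059]
eef_rot: [-180.0, -0.0, -12.0]
contact_force: [1.0, 5.4, -2.9]
gripper_width: 0.0139
gripper_force: 25.0
```

```bash
python3 -m crank '[{"xyz":[0,0,0],"delta_rot":[0,0,0],"claw":0.55},{"xyz":[0,0,0],"delta_rot":[0,0,0],"claw":0.55},{"xyz":[0,0,0],"delta_rot":[0,0,0],"claw":0.55},{"xyz":[0,0,0],"delta_rot":[0,0,0],"claw":0.55},{"xyz":[0,0,-1],"delta_rot":[0,0,0],"claw":0.55},{"xyz":[0,0,-3],"delta_rot":[0,0,0],"claw":0},{"xyz":[0,0,-4],"delta_rot":[0,0,0],"claw":0},{"xyz":[0,0,-4],"delta_rot":[0,0,0],"claw":0}]'; python3 go.py .4816 -.174 .2 -27.2
```

```text
time_s: 7.62
tcp_pos: [0.5548, 0.2348, 0.2291]
eef_rot: [-179.8, -0.2, -12.0]
contact_force: [-0.5, 0.7, -0.7]
gripper_width: 0.0639
gripper_force: 0.0
xyz [ 0.436 13.841  0.915] rot [-0.26 -0.18 15.23]
```

```bash
python3 -m crank '[{"xyz":[0.43,13.84,0.92],"delta_rot":[0,0,15.2],"claw":0},{"xyz":[0.43,13.84,0.92],"delta_rot":[0,0,15.2],"claw":0},{"xyz":[0.43,13.84,0.92],"delta_rot":[0,0,15.2],"claw":0},{"xyz":[0.43,13.84,0.92],"delta_rot":[0,0,15.2],"claw":0},{"xyz":[0.43,13.84,0.92],"delta_rot":[0,0,15.2],"claw":0},{"xyz":[0.43,13.84,0.92],"delta_rot":[0,0,15.2],"claw":0},{"xyz":[0.43,13.84,0.92],"delta_rot":[0,0,15.2],"claw":0},{"xyz":[0.43,13.84,0.92],"delta_rot":[0,0,15.2],"claw":0},{"xyz":[0.43,13.84,0.92],"delta_rot":[0,0,15.2],"claw":0}]'
python3 go.py .4816 -.174 .041 -27.2; python3 - <<'E'
from plant import r,optics
import cv2,numpy as np
c=optics.capture("scene");d=optics.capture("top")
a=cv2.resize(c["img"][150:290,150:390],None,fx=3,fy=3,interpolation=cv2.INTER_CUBIC)
b=cv2.resize(d["img"][165:275,165:305],None,fx=5.14,fy=5.14,interpolation=cv2.INTER_CUBIC)
cv2.imwrite("pics/s3.png",a);cv2.imwrite("pics/t3.png",b);print(b.shape)
E
```

```text
time_s: 8.75
tcp_pos: [0.4797, -0.1747, 0.1976]
eef_rot: [180.0, 0.1, -27.2]
contact_force: [-0.5, -0.8, 0.2]
gripper_width: 0.0878
gripper_force: 0.0
xyz [ 0.052 -0.051  5.221] rot [ 0.02  0.06 -0.04]
(565, 720, 3)
```

View pics/s3.png

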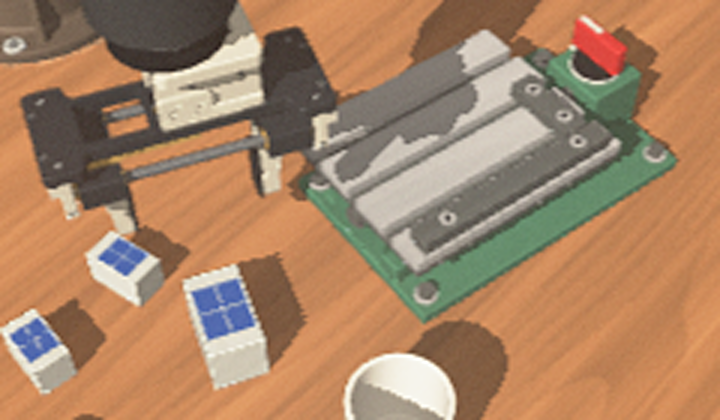

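View pics/t3.png

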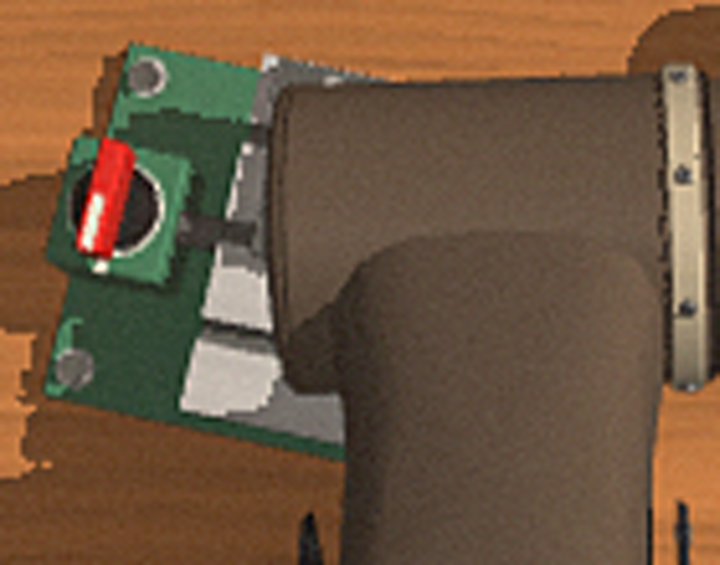

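The knob pointer now meets the mark (crop (100,265)), so the table is level; the blank stands clear below the open gripper. I'll descend and grip the blank.

```bash
python3 -m crank '[{"xyz":[0.09,-0.05,2],"delta_rot":[0,0,0],"claw":0},{"xyz":[0.09,-0.05,4],"delta_rot":[0,0,0],"claw":0},{"xyz":[0.09,-0.05,5.25],"delta_rot":[0,0,0],"claw":0},{"xyz":[0.09,-0.05,5.25],"delta_rot":[0,0,0],"claw":0},{"xyz":[0.09,-0.05,5.25],"delta_rot":[0,0,0],"claw":0.6},{"xyz":[0.09,-0.05,5.25],"delta_rot":[0,0,0],"claw":0.6},{"xyz":[0.09,-0.05,5.25],"delta_rot":[0,0,0],"claw":0.6},{"xyz":[0.09,-0.05,5.25],"delta_rot":[0,0,0],"claw":0.6},{"xyz":[0.09,-0.05,5.25],"delta_rot":[0,0,0],"claw":0.6},{"xyz":[0.09,-0.05,5.25],"delta_rot":[0,0,0],"claw":0.6},{"xyz":[0.09,-0.05,5.25],"delta_rot":[0,0,0],"claw":0.6},{"xyz":[0.09,-0.05,5.25],"delta_rot":[0,0,0],"claw":0.6},{"xyz":[0.09,-0.05,5.25],"delta_rot":[0,0,0],"claw":0.6}]' 40
```

```text
time_s: 10.48
tcp_pos: [0.4843, -0.1743, 0.0415]
eef_rot: [-179.9, -0.1, -27.2]
contact_force: [1.1, 5.1, 6.3]
gripper_width: 0.0459
gripper_force: 40.0
```

```bash
python3 -m crank '[{"xyz":[0,0,-1],"delta_rot":[0,0,0],"claw":0.6},{"xyz":[0,0,-2],"delta_rot":[0,0,0],"claw":0.6},{"xyz":[0,0,-3],"delta_rot":[0,0,0],"claw":0.6},{"xyz":[0,0,-4],"delta_rot":[0,0,0],"claw":0.6},{"xyz":[0,0,-5],"delta_rot":[0,0,0],"claw":0.6},{"xyz":[0,0,-5],"delta_rot":[0,0,0],"claw":0.6}]';python3 go.py .5557 .0782 .18 -101.9
```

```text
time_s: 11.22
tcp_pos: [0.4835, -0.1746, 0.1918]
eef_rot: [-179.9, -0.1, -27.2]
contact_force: [-0.0, 0.7, -6.5]
gripper_width: 0.0458
gripper_force: 40.0
xyz [-1.714 -8.595  0.401] rot [-1.40e-01 -6.00e-02  7.47e+01]
```

```bash
python3 -m crank '[{"xyz":[-0.2,-1,0.2],"delta_rot":[0,0,8],"claw":0.6},{"xyz":[-0.4,-2,0.4],"delta_rot":[0,0,17],"claw":0.6},{"xyz":[-0.6,-3,0.4],"delta_rot":[0,0,26],"claw":0.6},{"xyz":[-0.8,-4,0.4],"delta_rot":[0,0,35],"claw":0.6},{"xyz":[-1,-5,0.4],"delta_rot":[0,0,44],"claw":0.6},{"xyz":[-1.2,-6,0.4],"delta_rot":[0,0,53],"claw":0.6},{"xyz":[-1.4,-7,0.4],"delta_rot":[0,0,62],"claw":0.6},{"xyz":[-1.6,-8,0.4],"delta_rot":[0,0,70],"claw":0.6},{"xyz":[-1.71,-8.6,0.4],"delta_rot":[-0.1,0,74.7],"claw":0.6},{"xyz":[-1.71,-8.6,0.4],"delta_rot":[-0.1,0,74.7],"claw":0.6},{"xyz":[-1.71,-8.6,0.4],"delta_rot":[-0.1,0,74.7],"claw":0.6}]';python3 go.py .5557 .0782 .14 -101.9
python3 - <<'E'
from plant import optics
import cv2
c=optics.capture("scene")
cv2.imwrite("pics/s4.png",cv2.resize(c["img"][100:250,230:390],None,fx=4,fy=4,interpolation=cv2.INTER_CUBIC))
E
```

```text
time_s: 12.6
tcp_pos: [0.5542, 0.0777, 0.177]
eef_rot: [179.8, -0.2, -101.8]
contact_force: [-0.4, -0.8, -6.3]
gripper_width: 0.0457
gripper_force: 40.0
xyz [-0.029 -0.051  1.232] rot [ 0.23 -0.16  0.07]
```

View pics/s4.png

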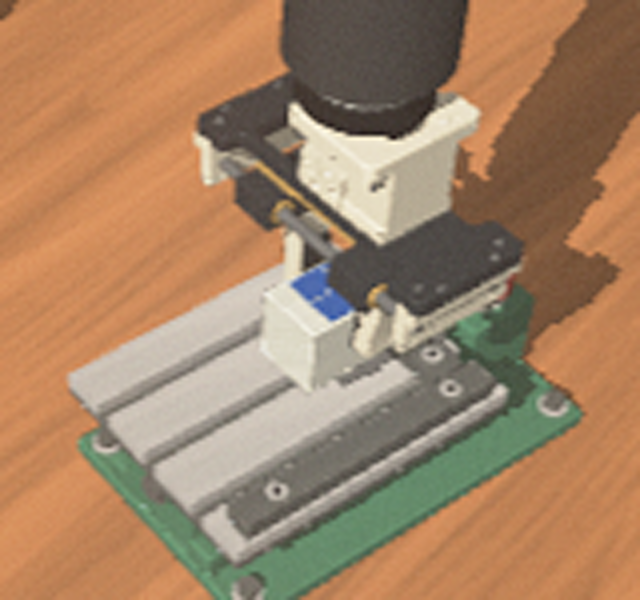

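```bash
python3 - <<'E'
from plant import optics
from h import *
s=optics.capture("scene")
h=lambda x,y,z:px(s,(x+.5)/4-.5+230,(y+.5)/4-.5+100,z)
M=R.from_euler("z",-11.9,degrees=True).inv()
P=lambda n,v:print(n,np.round(M.apply(v),4))
P("tcp",np.array([.5542,.0777,.177]))
P("blank corner",h(313,388,.1365))
P("blank left top",h(262,294,.1865));P("end bottom left",h(262,353,.1365)); P("mid top",h(313,338,.1865))
for n,x,y,z in (("b1",277,490,.1),("b2",450,387,.1),("e1",432,354,.1),("top far right",237,562,.085),("top near right",70,380,.085)): P(n,h(x,y,z))
t=optics.capture("top")
g=lambda x,y,z:px(t,(x+.5)/3.6-.5+165,(y+.5)/3.6-.5+165,z)
for a in ((235,62,.097),(430,103,.097),(210,97,.099),(490,100,.085),(436,352,.085)):P("top",g(*a))
E
```

```text
tcp [0.5263 0.1903 0.177 ]
blank corner [0.5467 0.1541 0.1365]
blank left top [0.5047 0.1457 0.1865]
end bottom left [0.5058 0.1475 0.1365]
mid top [0.5504 0.1469 0.1865]
b1 [0.5735 0.1075 0.1   ]
b2 [0.5726 0.2478 0.1   ]
e1 [0.5444 0.2581 0.1   ]
top far right [0.5931 0.0627 0.085 ]
top near right [0.4136 0.0649 0.085 ]
top [0.574  0.2441 0.097 ]
top [0.5741 0.1048 0.097 ]
top [0.5459 0.2552 0.099 ]
top [0.5872 0.0647 0.085 ]
top [0.4071 0.0647 0.085 ]
```

The blank hangs square over the table, finger near its middle; its end sits about 19 mm short of the stop and 12 mm short of the fence. Lower gently.

```bash
python3 -m crank '[{"xyz":[0,0,0.5],"delta_rot":[0,0,0],"claw":0.6},{"xyz":[0,0,1],"delta_rot":[0,0,0],"claw":0.6},{"xyz":[0,0,1.3],"delta_rot":[0,0,0],"claw":0.6},{"xyz":[0,0,1.5],"delta_rot":[0,0,0],"claw":0.6},{"xyz":[0,0,1.6],"delta_rot":[0,0,0],"claw":0.6},{"xyz":[0,0,1.6],"delta_rot":[0,0,0],"claw":0.6},{"xyz":[0,0,1.6],"delta_rot":[0,0,0],"claw":0.6}]'
```

```text
time_s: 13.62
tcp_pos: [0.5556, 0.0785, 0.1312]
eef_rot: [180.0, -0.0, -101.9]
contact_force: [-0.2, -1.4, -6.1]
gripper_width: 0.0457
gripper_force: 40.0
```

```bash
python3 -m crank '[{"xyz":[0,0,0.05],"delta_rot":[0,0,0],"claw":0.6},{"xyz":[0,0,0.1],"delta_rot":[0,0,0],"claw":0.6},{"xyz":[0,0,0.15],"delta_rot":[0,0,0],"claw":0.6},{"xyz":[0,0,0.15],"delta_rot":[0,0,0],"claw":0.6},{"xyz":[0,0,0.15],"delta_rot":[0,0,0],"claw":0.6}]'
```

```text
time_s: 14.25
tcp_pos: [0.5553, 0.0783, 0.1266]
eef_rot: [179.9, -0.1, -101.9]
contact_force: [-3.4, 0.0, 0.3]
gripper_width: 0.0458
gripper_force: 40.0
```

```bash
python3 -m crank '[{"xyz":[0,0,0.03],"delta_rot":[0,0,0],"claw":0.6},{"xyz":[0,-0.1,0.03],"delta_rot":[0,0,0],"claw":0.6},{"xyz":[0,-0.2,0.03],"delta_rot":[0,0,0],"claw":0.6},{"xyz":[0,-0.3,0.03],"delta_rot":[0,0,0],"claw":0.6},{"xyz":[0,-0.4,0.03],"delta_rot":[0,0,0],"claw":0.6},{"xyz":[0,-0.45,0.03],"delta_rot":[0,0,0],"claw":0.6},{"xyz":[0,-0.45,0.03],"delta_rot":[0,0,0],"claw":0.6},{"xyz":[0,-0.45,0.03],"delta_rot":[0,0,0],"claw":0.6}]'
```

```text
time_s: 15.25
tcp_pos: [0.5678, 0.0755, 0.1266]
eef_rot: [179.9, -0.1, -101.9]
contact_force: [-10.1, 1.6, 11.2]
gripper_width: 0.046
gripper_force: 40.0
```

```bash
python3 -m crank '[{"xyz":[-0.1,0,0],"delta_rot":[0,0,0],"claw":0.6},{"xyz":[-0.2,0,0],"delta_rot":[0,0,0],"claw":0.6},{"xyz":[-0.3,0,0],"delta_rot":[0,0,0],"claw":0.6},{"xyz":[-0.4,0,0],"delta_rot":[0,0,0],"claw":0.6},{"xyz":[-0.5,0,0],"delta_rot":[0,0,0],"claw":0.6},{"xyz":[-0.55,0,0],"delta_rot":[0,0,0],"claw":0.6},{"xyz":[-0.55,0,0],"delta_rot":[0,0,0],"claw":0.6},{"xyz":[-0.55,0,0],"delta_rot":[0,0,0],"claw":0.6}]'
```

```text
time_s: 16.25
tcp_pos: [0.5712, 0.0894, 0.1266]
eef_rot: [179.9, -0.2, -101.9]
contact_force: [-6.3, -10.2, 10.0]
gripper_width: 0.0458
gripper_force: 40.0
```

```bash
python3 -m crank '[{"xyz":[-0.08,0,0],"delta_rot":[0,0,0],"claw":0.6},{"xyz":[-0.16,0,0],"delta_rot":[0,0,0],"claw":0.6},{"xyz":[-0.16,-0.05,0],"delta_rot":[0,0,0],"claw":0.6},{"xyz":[-0.16,-0.05,0],"delta_rot":[0,0,0],"claw":0.6}]'
```

```text
time_s: 16.75
tcp_pos: [0.572, 0.0924, 0.1267]
eef_rot: [179.7, -0.4, -101.9]
contact_force: [-12.6, -13.3, 17.1]
gripper_width: 0.0459
gripper_force: 40.0
```

```bash
python3 -m crank '[{"xyz":[-0.06,0,-0.02],"delta_rot":[0,0,0],"claw":0.6},{"xyz":[-0.12,0,-0.02],"delta_rot":[0,0,0],"claw":0.6},{"xyz":[-0.12,0,-0.02],"delta_rot":[0,0,0],"claw":0.6},{"xyz":[-0.12,0,-0.02],"delta_rot":[0,0,0],"claw":0.6}]'
```

```text
time_s: 17.25
tcp_pos: [0.5721, 0.0927, 0.1269]
eef_rot: [179.7, -0.7, -101.9]
contact_force: [-9.8, -27.0, 14.9]
gripper_width: 0.0458
gripper_force: 40.0
```

```bash
python3 -m crank '[{"xyz":[0.06,0,-0.03],"delta_rot":[0,0,0],"claw":0.6},{"xyz":[0.06,-0.08,-0.03],"delta_rot":[0,0,0],"claw":0.6},{"xyz":[0.06,-0.13,-0.03],"delta_rot":[0,0,0],"claw":0.6},{"xyz":[0,-0.13,-0.03],"delta_rot":[0,0,0],"claw":0.6},{"xyz":[0,-0.13,-0.03],"delta_rot":[0,0,0],"claw":0.6},{"xyz":[0,-0.13,-0.03],"delta_rot":[0,0,0],"claw":0.6}]'
python3 - <<'E'
from plant import optics
import cv2
c=optics.capture("scene")
cv2.imwrite("pics/s5.png",cv2.resize(c["img"][120:250,240:380],None,fx=4.5,fy=4.5,interpolation=cv2.INTER_CUBIC))
E
```

```text
time_s: 18.0
tcp_pos: [0.5723, 0.0926, 0.1269]
eef_rot: [179.3, -0.7, -101.9]
contact_force: [-23.6, -18.6, 21.4]
gripper_width: 0.0457
gripper_force: 40.0
```

View pics/s5.png

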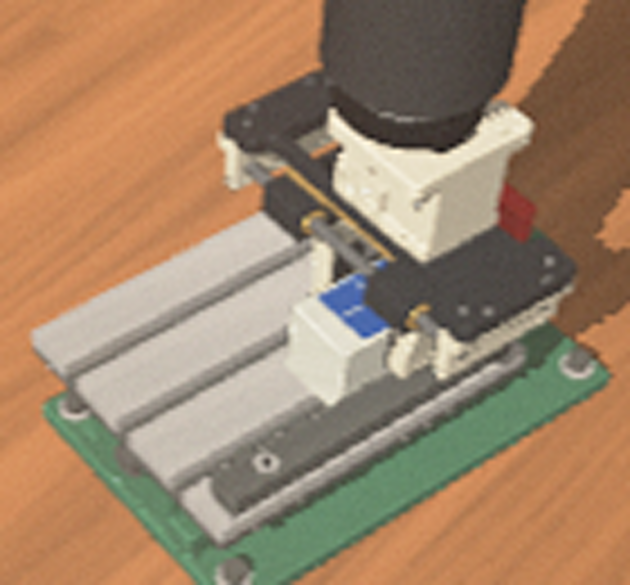

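The blank sits against fence and stop (end edge at (330,400), flat and parallel to the fence). One last firmer push for margin, then hand in.

```bash
python3 -m crank '[{"xyz":[0,0,-0.03],"delta_rot":[0,0,0],"claw":0.6},{"xyz":[-0.02,-0.05,-0.05],"delta_rot":[0,0,0],"claw":0.6},{"xyz":[-0.05,-0.1,-0.05],"delta_rot":[0,0,0],"claw":0.6},{"xyz":[-0.05,-0.1,-0.05],"delta_rot":[0,0,0],"claw":0.6},{"xyz":[-0.05,-0.1,-0.05],"delta_rot":[0,0,0],"claw":0.6},{"xyz":[-0.05,-0.1,-0.05],"delta_rot":[0,0,0],"claw":0.6},{"xyz":[-0.05,-0.1,-0.05],"delta_rot":[0,0,0],"claw":0.6}]' 50
```

```text
time_s: 18.92
tcp_pos: [0.5726, 0.0925, 0.1269]
eef_rot: [179.0, -0.9, -102.0]
contact_force: [-28.9, -20.7, 20.3]
gripper_width: 0.0457
gripper_force: 50.0
```

```bash
python3 go.py .5726 .0925 .1269 -101.9
```

```text
xyz [0.001 0.001 0.001] rot [ 1.01 -0.89 -0.09]
```

```bash
python3 -m crank '[{"xyz":[0,0,0],"delta_rot":[0.4,-0.3,0],"claw":0.6},{"xyz":[0,0,0],"delta_rot":[0.8,-0.7,0],"claw":0.6},{"xyz":[0,0,0],"delta_rot":[0.8,-0.7,0],"claw":0.6},{"xyz":[0,0,0],"delta_rot":[0.8,-0.7,0],"claw":0.6},{"xyz":[0,0,0],"delta_rot":[0.8,-0.7,0],"claw":0.6},{"xyz":[0,0,0],"delta_rot":[0.8,-0.7,0],"claw":0.6}]'
```

```text
time_s: 19.68
tcp_pos: [0.5722, 0.0924, 0.1265]
eef_rot: [179.7, -0.2, -102.0]
contact_force: [-29.7, -19.9, 20.9]
gripper_width: 0.0461
gripper_force: 50.0
```

Tilt is down to 0.4° and both pushes are still about 25 N. Hand in.

```bash
python3 -c "
from plant import job
print(job.close_job())"
```

```text
the job is handed in; nothing more can be done
None
```

The table was levelled and the blank set down and pushed into the corner. The job was handed in at about 20 s with the blank held at about 25 N towards the fence and the stop; no verdict came back.

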